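# Shift the microscope's light-path lever into its third slot

## Task

Set the microscope's light path to the camera: with the fingertips only, push the lever on the selector box out of the first slot (forward left) of its H-shaped gate, back to the crossing, across into the right-hand channel, then forward, away from the robot, into the third slot until it is fully home. Push gently, never taking the knob between the fingers, then come clear of it, and leave all the loose things around it where they are.

Things in the scene. Friction and masses are not known exactly. Their poses are not given: they have to be found in the camera images.
- selector_box: Fixed white box, 170 mm (its x) by 140 mm (its y), 88 mm high, with a steel plate on top. Origin at the centre of its underside; x points forward (away from the robot, turned by the box's yaw), y left, z up. A blue ledge 45 mm high, 150 by 75 mm, runs along its right side. The lever comes up through the H-shaped opening in the plate.
- gate_center (a point): Middle of the H opening, on top of the plate (88 mm up). Two channels along the box's x, 20 mm wide, 68 mm long, centred 21 mm left and right, are joined at mid-length by one 20 mm wide crossing along y. Dots at the slot ends give their number: 1 forward left, 2 rear left, 3 forward right, 4 rear right. The 6 mm plate stops the lever's 10 mm stick at the slot sides.
- pivot (a point): The lever's pivot, 25 mm above the box's underside. With a = lever_across and f = lever_fore, the knob's centre stands, in the box's directions, 125 sin(f) forward, 125 sin(a) cos(f) to the right and 125 cos(a) cos(f) mm above it.
- knob: Black ball knob, 34 mm in diameter, on top of the stick; origin at its centre, 125 mm from the pivot: 150 mm above the table when upright, about 134 mm at the slot ends. It starts somewhere in the first slot (forward left). Pushed at its side it moves with about 2 N (dry friction, no spring) and stays where it is left.
- lever_across (a joint): Sideways tilt of the lever about the box's x axis, rad: 0 upright, positive to the right (-y), from -0.36 to 0.36; in the middle of the left channel -0.34, of the right channel +0.34. It can change freely only while lever_fore is within about 0.07 of 0 (the crossing).
- lever_fore (a joint): Fore-and-aft tilt of the lever, rad: 0 in the crossing, positive forward (+x of the box), from -0.38 (home in a rear slot) to 0.38 (stop; home in a forward slot).
- slot3_end (a point): Fixed point where the knob's centre stands when the lever is home in the third slot (forward right); 46 mm forward, 39 mm right of the box's centre, 134 mm up.
- objective: Bystander, not to be moved: a microscope objective, steel, 28 mm across and 46 mm tall, standing on the low ledge at the right of the selector box. Origin at the centre of its underside.
- filter_cube: Bystander, not to be moved: a black 32 mm filter cube with glass windows, lying on the same ledge. Origin at the centre of its underside.
- cleaner_bottle: Bystander, not to be moved: a white bottle of lens cleaner, 44 mm across and 105 mm tall, near the selector box. Origin at the centre of its underside.
- slide_box: Bystander, not to be moved: a closed slide box, 87 x 102 x 37 mm, lying to the left of the selector box. Origin at the centre of its underside.
- screwdriver: Bystander, not to be moved: a screwdriver about 160 mm long, lying on the table to the right. Origin at its middle, lying.
- petri_dish: Bystander, not to be moved: a glass dish 80 mm across and 16 mm tall on the table to the right. Origin at the centre of its underside.
- blower: Bystander, not to be moved: a rubber dust blower, 58 mm across and 90 mm tall with a narrow nozzle, standing on the table to the left. Origin at the centre of its underside.

How it is judged:
By the outcome, as a careful person would: the job done as asked, in the order asked, and still so for the second after the job is handed in, with the robot touching nothing.
It also fails if it takes over 51 s, if anything falls off the work surface, if the arm or the gripper's body presses on something with over 40 N, if the wrist force passes 120 N, or if a joint passes its speed limit or range.

## Robot

A 7-joint arm with a two-finger parallel gripper is mounted at the origin on the work surface. World frame = base frame: x ahead of the robot, y to its left, z up, the work surface at z = 0. Lengths are in m, angles in degrees, forces in N, time in s.
With the tool pointing down it reaches from about 0.35 to 0.9 m from the base axis. Payload 19.9 kg.
Tool frame: the origin (TCP) lies between the finger pads; the fingertips stand 22 mm ahead of it and the grasp point (between the pads) lies 3 mm ahead of it; z points along the fingers, y is the direction in which the jaws open and shut (so a half turn about z gives the same grasp; the last joint's range is limited). The gripper opens to 85 mm and grips with 20 to 120 N. Pads are 22 mm wide; open, the fingers measure 114 mm over their backs; the gripper's body (76 mm by 85 mm) begins 54 mm behind the grasp point. The pads swing forward as they close: fully open they stand 13 mm farther back than shut.
Start: joints at [74.513, 23.915, -0.59, 92.452, 0.269, 63.638, -3.037], TCP at [0.142, -0.609, 0.223] pointing down, gripper open.
Joint ranges: [-161.28, 161.28], [-22.2, 115.67], [-73.04, 71.86], [3.21, 147.25], [-68.34, 248.33], [10.77, 114.83], [-161.83, 161.83]. Speed limits (degrees/s): [108.29, 108.29, 136.94, 136.94, 172.46, 172.46, 172.46].

## Interface

Orientations are given as [roll, pitch, yaw] about the fixed x, y, z axes, in that order (R = Rz(yaw) Ry(pitch) Rx(roll)).
In Python, from cell import robot, vision, ticket gives the robot as it stands. The module is installed in compiled form; this text tells all that it offers.
- The arm moves only by the tool step_arm, never from a script. Its argument "commands" is a list of rows, each a list of 6 numbers: the shift along the tool's x, y, z scaled (see below), then the turn, a rotation vector about the tool's x, y, z scaled (see below). In form: [[tx, ty, tz, wx, wy, wz], ...]. A call has 1 to 5 rows; each row is the pose to reach, as a shift and turn from the pose commanded when the call began, along the tool's axes at that moment; what a row does not reach only later rows make up. The controller multiplies each number of a shift by 300 mm and each number of a turn by 30 degrees. A row lasts 1/12 s, in which the tool goes at most 41.7 mm and 7.16 degrees, less where a joint would pass 70% of its speed; a pose out of reach is approached as far as the arm can. A call with a number of a shift or a turn outside -1 to 1 is refused whole. A call with a gripper value outside its range is refused whole. "hand" is the closure, from 0 (fully open) to 1 (shut), set as the call begins (left out, the last holds). The fingers move at their own pace and stop on an object; "grip_force" is the grip in N (left out, the last holds). Time passes only in rows, so rows that repeat a pose let the fingers close. It gives the time, the measured TCP pose, the force and the opening at its end, in the units of the state.
- robot.observe(): the state, without advancing time (a new reading comes with each control period).
- vision.get_image(name): name is "scene" or "top" or "wrist"; returns the picture (384x512x3 uint8, blue, green, red); there is no depth.
- vision.calibration(name): a dict with "mtx" (3x3 intrinsics, pixels), "R" (3x3) and "t" (3): a world point X has camera coordinates R X + t. Camera axes: x right, y down, z forward; pixel columns grow to the right and rows downward; lengths in m; the calibration is good to about 2 mm. A picture is of the moment at which its call begins: read the wrist's pose just before it. calibration takes no time and is no camera call; for the wrist camera it gives the pose at the moment of the call.
- ticket.sign_off(): hands the job in, once; it reports no verdict.
The state is a dict: "time_s": time; "joint_positions": joint angles; "joint_velocities": joint speeds; "joint_torque": joint torques, N m; "eef_pos": TCP position; "tcp_rot": TCP orientation; "force": force on the tool from outside, world axes, zero at the start; "wrist_torque": the same for the moment, N m; "finger_gap": opening from 0.0 (shut) to 1.0 (fully open).
Only numpy, scipy, OpenCV 4.12 (cv2) and the standard library are available. Lean on these libraries where they do the work, as an engineer would, in place of code of your own. Each camera call takes 0.05 s, during which the arm holds its last target.

## Working session

There is one attempt and no reset: what is moved stays moved. The work goes in short steps, Python scripts to look and compute and a tool call to move; the robot and the scene stay as the last step left them, time stands still between calls to the robot, and variables do not carry over. Pictures are saved under pics/ and viewed, and the job is handed in when it is done.

Besides the shell and the picture viewer there is one more tool, called after "Call:" as a command line: name --pt "numbers of a row" for each row, then --argument value for the rest. step_arm: Moves the arm, as the interface text tells. Its arguments: {"type":"object","properties":{"commands":{"type":"array","items":{"type":"array","items":{"type":"number"}}},"hand":{"type":"number"},"grip_force":{"type":"number"}},"required":["commands"]}

```bash
mkdir -p pics
cat > h.py <<'E'
import numpy as np, cv2
from cell import robot, vision, ticket
def snap(n,f):
    im=vision.get_image(n); cv2.imwrite('pics/'+f,im); return im
def ray(n,u,v,z):
    c=vision.calibration(n); K,R,t=[np.array(c[k]) for k in('mtx','R','t')]
    d=R.T@np.linalg.inv(K)@np.array([u,v,1.]); o=-R.T@t.ravel()
    return o+d*(z-o[2])/d[2]
def proj(n,X):
    c=vision.calibration(n); K,R,t=[np.array(c[k]) for k in('mtx','R','t')]
    p=K@(R@np.array(X)+t.ravel()); return p[:2]/p[2]
E
python3 - <<'E'
from h import *
s=robot.observe(); print({k:np.round(s[k],3) for k in s})
for n in('scene','top'):
    snap(n,n+'0.png'); c=vision.calibration(n); print(n,-np.array(c['R']).T@np.array(c['t']).ravel())
E
```

```text
{'time_s': np.float64(0.0), 'joint_positions': array([74.512, 23.949, -0.591, 92.486,  0.268, 63.639, -3.037]), 'joint_velocities': array([ 0.055,  0.128, -0.058,  0.116, -0.014,  0.025, -0.028]), 'joint_torque': array([ 0.0000e+00, -8.6443e+01,  6.7900e-01, -4.3490e+01,  1.9000e-02,
        7.0000e-03,  0.0000e+00]), 'eef_pos': array([ 0.142, -0.608,  0.222]), 'tcp_rot': array([-1.79928e+02,  4.00000e-03,  1.31110e+01]), 'force': array([ 0.058,  0.609, -0.058]), 'wrist_torque': array([0.002, 0.015, 0.045]), 'finger_gap': np.float64(1.002)}
scene [ 1.16585467 -0.82034441  0.91396592]
top [ 0.23369653 -0.0323129   1.3806863 ]
```

View pics/top0.png

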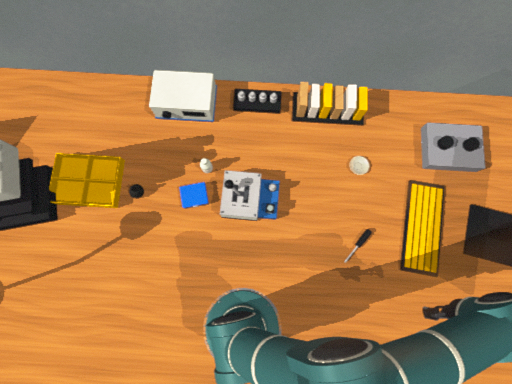

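View pics/scene0.png

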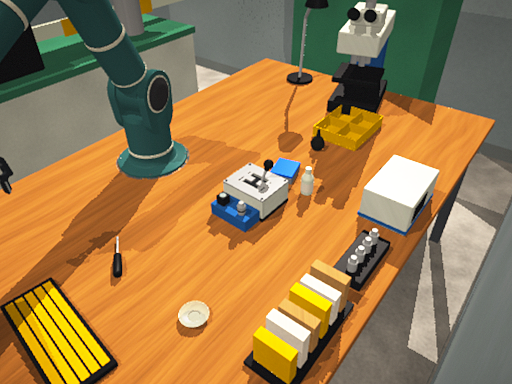

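The top view shows the box at about (241,195), with its knob at (229,184), the ledge on the right, the bottle at (206,166) and the blue slide box at (193,195). I'll enlarge it next.

Run:
```python
import cv2
a=cv2.imread('pics/top0.png')[145:235,165:295]; cv2.imwrite('pics/topz.png',cv2.resize(a,None,fx=6,fy=6,interpolation=cv2.INTER_CUBIC))
a=cv2.imread('pics/scene0.png')[145:240,200:330]; cv2.imwrite('pics/scz.png',cv2.resize(a,None,fx=6,fy=6,interpolation=cv2.INTER_CUBIC))
```

```text
(no output)
```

View pics/topz.png

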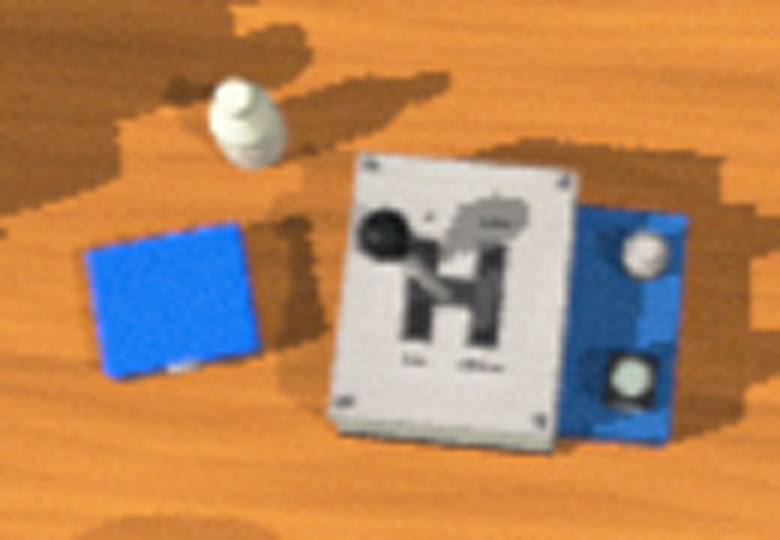

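View pics/scz.png

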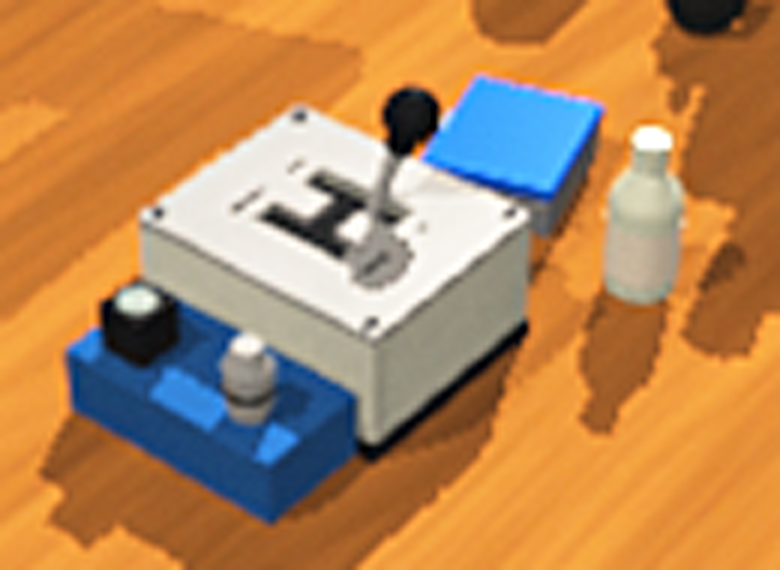

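Run:
```python
from h import *
t=lambda U,V:((U+.5)/6-.5+165,(V+.5)/6-.5+145)
s=lambda U,V:((U+.5)/6-.5+200,(V+.5)/6-.5+145)
# order FL,FR,RR,RL
A=np.array([ray('top',*t(*p),.088)[:2] for p in[(357,153),(579,174),(553,437),(331,418)]])
B=np.array([ray('scene',*s(*p),.088)[:2] for p in[(530,215),(374,338),(143,213),(297,103)]])
for P in(A,B):
    c=P.mean(0); f=(P[0]+P[1]-P[2]-P[3])/2; l=(P[0]+P[3]-P[1]-P[2])/2
    print(P.round(3).tolist(),c.round(4),np.linalg.norm(f),np.linalg.norm(l),np.degrees(np.arctan2(f[1],f[0])),np.degrees(np.arctan2(-l[0],l[1])))
# knob : triangulate
def rd(n,u,v):
    o=ray(n,u,v,0.);p=ray(n,u,v,.3);return o,(p-o)/np.linalg.norm(p-o)
o1,d1=rd('top',*t(384,234)); o2,d2=rd('scene',*s(411,120))
M=np.array([d1,-d2]).T; k=np.linalg.lstsq(M,o2-o1,rcond=None)[0]
print('knob',o1+k[0]*d1,o2+k[1]*d2)
for n,p in(('bottle top',(238,92,.1)),('obj',(648,250,.091)),('cube',(632,378,.077)),('slidebox',(172,300,.037))):
    print(n,ray('top',*t(*p[:2]),p[2]).round(3))
```

```text
[[0.578, 0.107], [0.573, -0.036], [0.404, -0.03], [0.407, 0.109]] [0.4908 0.0377] 0.1702135103439338 0.14052816213877378 -1.380617332438513 -1.6076551218220783
[[0.578, 0.107], [0.574, -0.031], [0.405, -0.023], [0.406, 0.115]] [0.4905 0.0417] 0.1709299552907964 0.13809133782375768 -2.678301558142803 -1.1770868832266275
knob [0.51454976 0.08061663 0.14048008] [0.51433801 0.0804058  0.14041293]
bottle top [0.61  0.185 0.1  ]
obj [ 0.526 -0.082  0.091]
cube [ 0.446 -0.077  0.077]
slidebox [0.485 0.225 0.037]
```

Both views agree. The box centre is about (0.4907, 0.0395) with yaw about -1.8°, and its sides measure 170×140 mm as given. The knob is at (0.5145, 0.0805, 0.1405), which puts lever_fore near 0.18. The model gives a height of 141 mm there, so it checks. Next I'll shut the fingers, turn to the box's yaw and approach.

Call:
step_arm --pt "0.09 -0.09 0 0 0 0.1" --pt "0.19 -0.19 0 0 0 0.2" --pt "0.28 -0.29 0 0 0 0.3" --pt "0.38 -0.38 0 0 0 0.4" --pt "0.47 -0.48 0 0 0 0.5" --hand 1 --grip_force 20

```text
time_s: 0.52
eef_pos: [0.2473, -0.4347, 0.2227]
tcp_rot: [-180.0, 0.0, -2.0]
force: [1.6, -0.4, 0.1]
finger_gap: 0.299
```

```bash
cat >> h.py <<'E'
from scipy.spatial.transform import Rotation as Ro
BC=np.array([.4907,.0395]); YAW=-1.8
def bw(x,y,z): # box frame -> world
    c,s=np.cos(np.radians(YAW)),np.sin(np.radians(YAW)); return np.array([BC[0]+c*x-s*y,BC[1]+s*x+c*y,z])
def wb(p):
    c,s=np.cos(np.radians(YAW)),np.sin(np.radians(YAW)); d=np.array(p[:2])-BC; return np.array([c*d[0]+s*d[1],-s*d[0]+c*d[1],p[2]])
def need(X):
    s=robot.observe(); R=Ro.from_euler('xyz',s['tcp_rot'],degrees=True)
    G=Ro.from_euler('xyz',[180,0,YAW],degrees=True)
    print('t',round(s['time_s'],2),'box-frame tcp mm',(wb(s['eef_pos'])*1000).round(1),'rot',np.round(s['tcp_rot'],2),'F',np.round(s['force'],1),'gap',round(float(s['finger_gap']),3))
    print('row',(R.inv().apply(np.array(X)-s['eef_pos'])/.3).round(3),((R.inv()*G).as_rotvec(degrees=True)/30).round(3))
E
python3 -c "
from h import *
need([.563,.08,.223])"
```

```text
t 0.52 box-frame tcp mm [-228.4 -481.6  222.7] rot [-1.7999e+02  1.0000e-02 -2.0300e+00] F [ 1.6 -0.4  0.1] gap 0.299
row [ 9.910e-01 -1.752e+00 -1.000e-03] [-0.     0.    -0.008]
```

Call:
step_arm --pt "0.07 -0.12 0 0 0 0" --pt "0.14 -0.24 0 0 0 0" --pt "0.21 -0.36 0 0 0 0" --pt "0.28 -0.48 0 0 0 0" --pt "0.35 -0.6 0 0 0 0"

```text
time_s: 0.93
eef_pos: [0.3577, -0.2581, 0.223]
tcp_rot: [180.0, 0.0, -1.9]
force: [1.3, -0.7, 0.6]
finger_gap: -0.002
```

Call:
step_arm --pt "0.07 -0.12 0 0 0 0" --pt "0.14 -0.24 0 0 0 0" --pt "0.21 -0.36 0 0 0 0" --pt "0.28 -0.48 0 0 0 0" --pt "0.35 -0.6 0 0 0 0"

```text
time_s: 1.35
eef_pos: [0.4687, -0.0817, 0.2231]
tcp_rot: [180.0, -0.0, -1.9]
force: [1.1, 0.1, 0.4]
finger_gap: -0.003
```

```bash
python3 -c "
from h import *
need([.568,.08,.223])"
```

```text
t 1.35 box-frame tcp mm [ -18.2 -121.9  223.1] rot [ 1.7999e+02 -1.0000e-02 -1.9000e+00] F [1.1 0.1 0.4] gap -0.003
row [ 0.313 -0.55   0.   ] [ 0.    -0.    -0.003]
```

Call:
step_arm --pt "0.07 -0.12 0 0 0 0" --pt "0.14 -0.24 0 0 0 0" --pt "0.21 -0.36 0 0 0 0" --pt "0.27 -0.47 0 0 0 0" --pt "0.313 -0.55 0 0 0 0"

```text
time_s: 1.77
eef_pos: [0.5683, 0.0815, 0.2227]
tcp_rot: [-179.9, 0.0, -1.8]
force: [0.1, -0.6, -0.8]
finger_gap: -0.0
```

Call:
step_arm --pt "0 0 0 0 0 0" --pt "0 0 0 0 0 0"

```text
time_s: 1.93
eef_pos: [0.5673, 0.0796, 0.2223]
tcp_rot: [-180.0, 0.1, -1.7]
force: [-0.7, -1.1, 0.3]
finger_gap: 0.002
```

Run:
```python
from h import *
need([.563,.08,.14])
for n in('wrist','top','scene'):
    im=snap(n,n+'1.png')
    if n=='scene': cv2.imwrite('pics/s1z.png',cv2.resize(im[80:240,180:340],None,fx=3.5,fy=3.5))
    if n=='top': cv2.imwrite('pics/t1z.png',cv2.resize(im[130:235,165:295],None,fx=5,fy=5))
print(proj('scene',robot.observe()['eef_pos']-np.array([0,0,.022])))
```

```text
t 1.93 box-frame tcp mm [ 75.3  42.5 222.3] rot [-1.7996e+02  7.0000e-02 -1.7400e+00] F [-0.7 -1.1  0.3] gap 0.002
row [-0.014 -0.001  0.274] [-0.001  0.002  0.002]
[281.14208984 155.13345953]
```

View pics/wrist1.png

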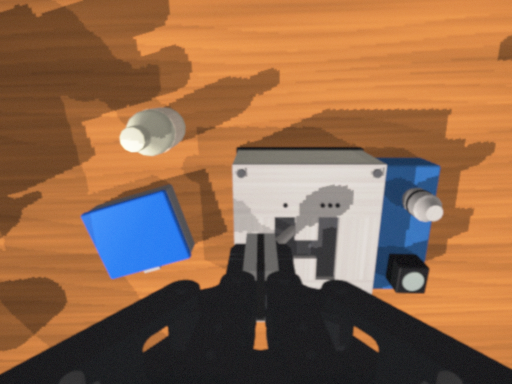

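View pics/s1z.png

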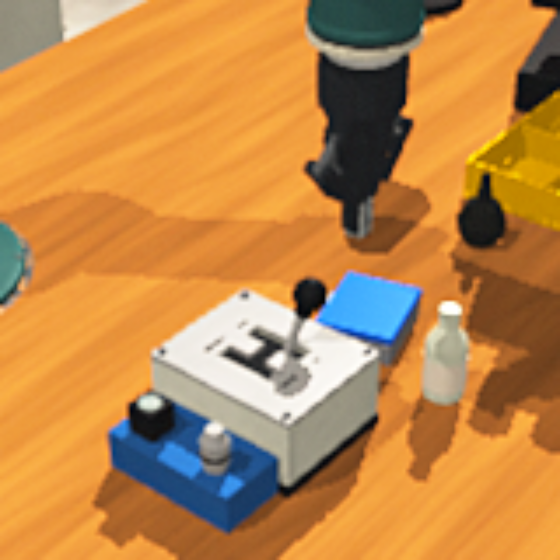

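View pics/t1z.png

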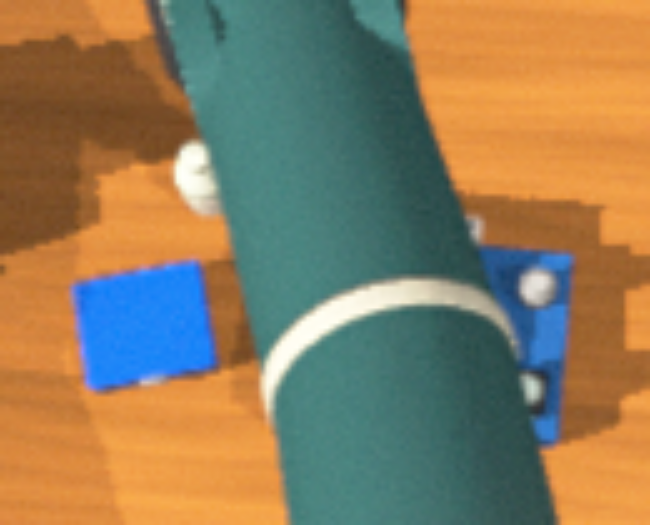

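The wrist view shows the closed fingertips at about (262,240), just in front of the knob, which they hide. In the scene view the tip's bottom is at about (282,148), but a tip 22 mm ahead of the TCP should project to row 155, so I'll check the tip height.

Run:
```python
from h import *
im=cv2.imread('pics/scene1.png')
cv2.imwrite('pics/s1zz.png',cv2.resize(im[110:185,245:320],None,fx=8,fy=8,interpolation=cv2.INTER_CUBIC))
p=robot.observe()['eef_pos']
for dz in(0,.01,.022): print(dz,proj('scene',p-[0,0,dz]),proj('scene',p+[0.011,-.015,-dz]),proj('wrist',p-[0,0,dz]))
```

```text
0 [281.37490714 149.23532912] [281.51340845 152.50775039] [257.86388519 243.81092346]
0.01 [281.26846767 151.93183784] [281.40506084 155.21946412] [257.98520014 235.4852249 ]
0.022 [281.14208984 155.13345953] [281.27643325 158.4387436 ] [258.11424024 226.62935748]
```

View pics/s1zz.png

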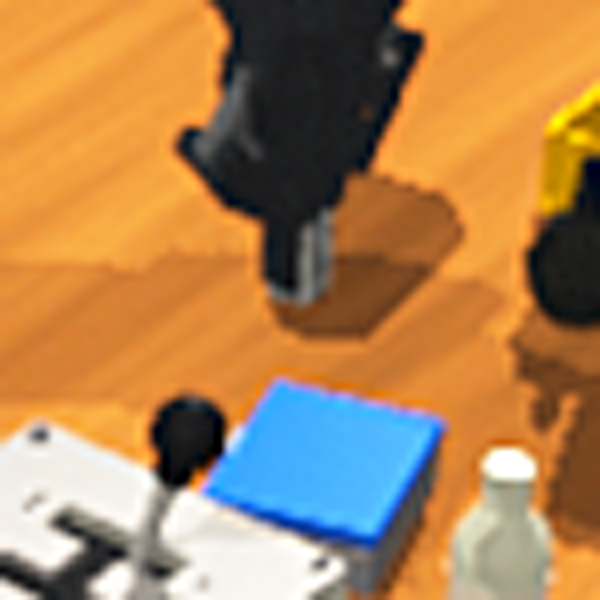

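Run:
```python
from h import *
p=robot.observe()['eef_pos']; print(p)
c=vision.calibration('wrist'); R=np.array(c['R']);t=np.array(c['t']).ravel(); print('cam',-R.T@t,'axis',R[2], 'right',R[0])
for dz in(-.015,0,.01,.022):print(dz,[proj('wrist',p+[sx*.011,sy*.0145,-dz]).round(0).tolist() for sx in(1,-1) for sy in(1,-1)])
print('knob',proj('wrist',[.5145,.0805,.1405]))
print('box',[proj('wrist',bw(x,y,.088)).round(0).tolist() for x,y in((.085,.07),(.085,-.07),(-.085,-.07))])
print('box sc',[proj('scene',bw(x,y,.088)).round(0).tolist() for x,y in((.085,.07),(.085,-.07),(-.085,-.07))])
print('bottle top scene',proj('scene',[.61,.185,.1]))
im=cv2.imread('pics/wrist1.png');cv2.imwrite('pics/w1z.png',cv2.resize(im[210:340,190:340],None,fx=5,fy=5,interpolation=cv2.INTER_CUBIC)[:600])
```

```text
[0.56705444 0.07690217 0.2228165 ]
cam [0.64094748 0.07317081 0.37197246] axis [-0.29087783  0.00965186 -0.95671152] right [-3.50434187e-02 -9.99385627e-01  5.72193065e-04]
-0.015 [[225.0, 238.0], [289.0, 236.0], [228.0, 280.0], [289.0, 278.0]]
0 [[228.0, 225.0], [286.0, 223.0], [231.0, 264.0], [286.0, 262.0]]
0.01 [[230.0, 217.0], [285.0, 216.0], [232.0, 255.0], [285.0, 253.0]]
0.022 [[232.0, 210.0], [283.0, 208.0], [234.0, 245.0], [284.0, 243.0]]
knob [256.49674563 257.16228054]
box [[225.0, 167.0], [380.0, 166.0], [363.0, 324.0]]
box sc [[288.0, 180.0], [262.0, 201.0], [222.0, 181.0]]
bottle top scene [308.65686446 170.06748815]
```

View pics/w1z.png

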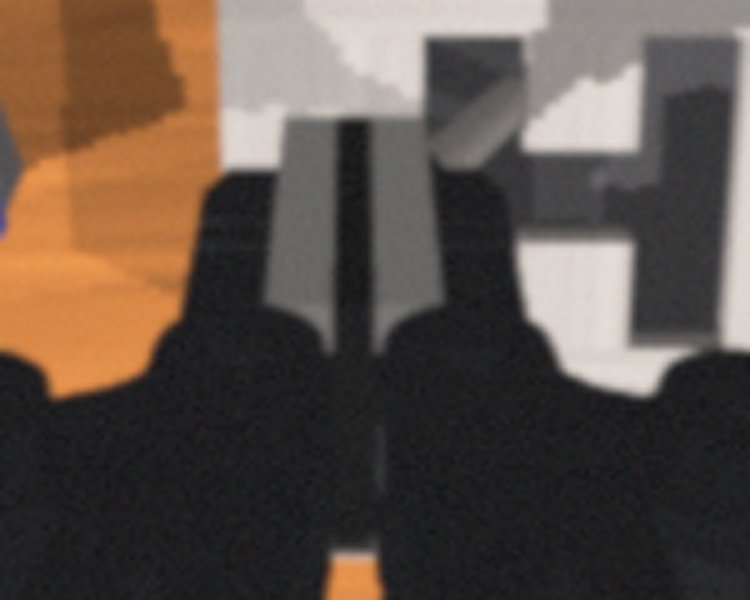

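Run:
```python
from h import *
def tri(obs):
    A=[];b=[]
    for n,u,v in obs:
        o=ray(n,u,v,0.);d=ray(n,u,v,.3)-o;d/=np.linalg.norm(d);P=np.eye(3)-np.outer(d,d);A.append(P);b.append(P@o)
    A=np.vstack(A);b=np.hstack(b);x=np.linalg.lstsq(A,b,rcond=None)[0];return x,np.linalg.norm(A@x-b)
print(tri([('scene',282,147.9),('wrist',275.6,233.6)]))
for i in range(3): print(robot.observe()['eef_pos'])
print(tri([('scene',245+187/8,110+430/8)]+[('top',165+384/6-.4,145+234/6-.4)]))
# plate FR and RR corner z check wrist+scene
print(tri([('scene',262,201),('wrist',386,165)]))
```

```text
(array([0.57667995, 0.06778891, 0.23523345]), np.float64(0.001930952067587063))
[0.56705444 0.07690217 0.2228165 ]
[0.56705444 0.07690217 0.2228165 ]
[0.56705444 0.07690217 0.2228165 ]
(array([0.51436265, 0.08078652, 0.14335061]), np.float64(0.00099324231416228))
(array([ 0.57635453, -0.03603793,  0.09260574]), np.float64(0.0012067742712433048))
```

Triangulated from both views, the closed fingertips sit near z≈0.233. That is well above the documented 22 mm ahead of the TCP, although the 88 mm plate corner also reads 4 mm high by the same method. I'll come down partway, in front of the knob, and look again.

Call:
step_arm --pt "0 0 0.06 0 0 0" --pt "0 0 0.12 0 0 0" --pt "0 0 0.18 0 0 0" --pt "0 0 0.22 0 0 0" --pt "0 0 0.24 0 0 0"

```text
time_s: 2.5
eef_pos: [0.5667, 0.077, 0.1497]
tcp_rot: [180.0, 0.1, -2.0]
force: [0.1, 0.5, 0.5]
finger_gap: -0.001
```

Call:
step_arm --pt "0 0 0 0 0 0" --pt "0 0 0 0 0 0"

```text
time_s: 2.67
eef_pos: [0.5676, 0.0779, 0.1515]
tcp_rot: [-180.0, -0.0, -1.9]
force: [0.1, -0.6, 0.0]
finger_gap: -0.001
```

Run:
```python
from h import *
need([.563,.08,.14])
im=snap('scene','scene2.png'); cv2.imwrite('pics/s2zz.png',cv2.resize(im[110:185,245:320],None,fx=8,fy=8,interpolation=cv2.INTER_CUBIC))
im=snap('wrist','wrist2.png')
```

```text
t 2.67 box-frame tcp mm [ 75.7  40.8 151.5] rot [-1.80e+02 -2.00e-02 -1.91e+00] F [ 0.1 -0.6  0. ] gap -0.001
row [-0.016 -0.007  0.038] [-0.    -0.001 -0.004]
```

View pics/s2zz.png

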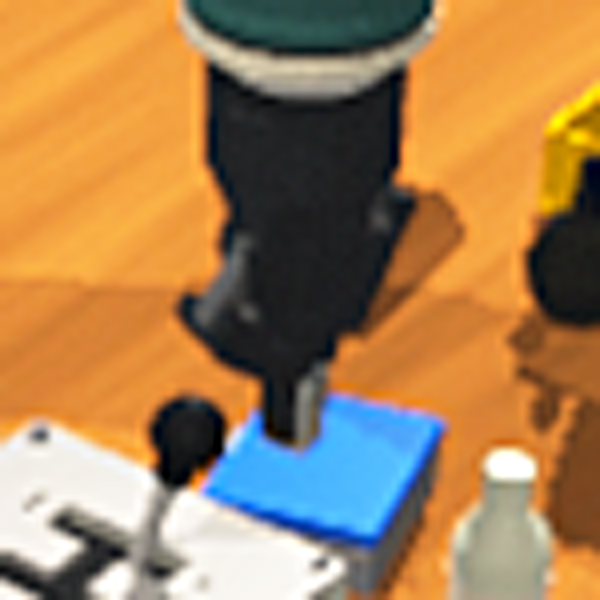

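View pics/wrist2.png

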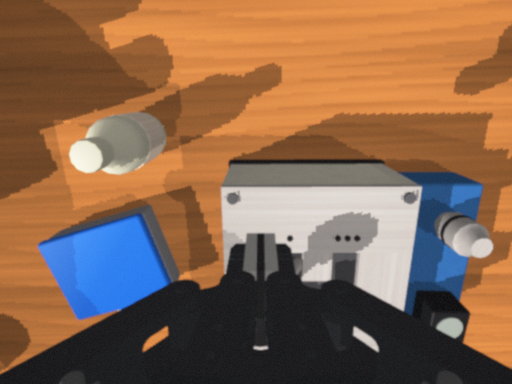

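The fingertips' bottom is at about (282,166) in the scene, still roughly level with the knob's top. The tip is again some 8–10 mm above the TCP, so I'll lower 30 mm more. By either reading the tips stay above the plate.

Call:
step_arm --pt "0 0 0.03 0 0 0" --pt "0 0 0.06 0 0 0" --pt "0 0 0.08 0 0 0" --pt "0 0 0.1 0 0 0" --pt "0 0 0.1 0 0 0"

```text
time_s: 3.18
eef_pos: [0.5667, 0.0781, 0.1194]
tcp_rot: [180.0, 0.1, -1.9]
force: [-0.0, 0.4, -0.6]
finger_gap: 0.001
```

Run:
```python
from h import *
need([.563,.08,.12])
im=snap('scene','scene3.png'); cv2.imwrite('pics/s3zz.png',cv2.resize(im[110:210,220:320],None,fx=6,fy=6,interpolation=cv2.INTER_CUBIC))
im=snap('wrist','wrist3.png');cv2.imwrite('pics/w3z.png',cv2.resize(im[210:340,190:340],None,fx=4,fy=4,interpolation=cv2.INTER_CUBIC))
```

```text
t 3.18 box-frame tcp mm [ 74.7  40.9 119.4] rot [ 1.7999e+02  1.2000e-01 -1.8800e+00] F [-0.   0.4 -0.6] gap 0.001
row [-0.013 -0.006 -0.002] [ 0.     0.004 -0.003]
```

View pics/s3zz.png

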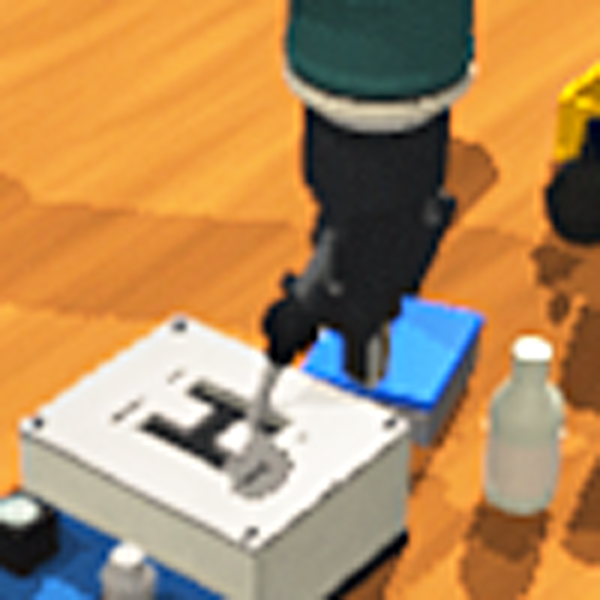

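View pics/w3z.png

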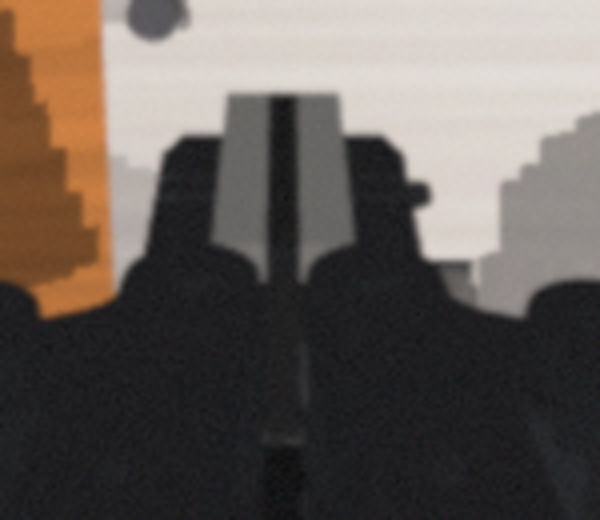

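The tip's bottom is at about (282,174.5) in the scene, which I estimate as 5–8 mm below the knob's centre. I'll lower 7 mm more, then push back gently while watching the force.

Call:
step_arm --pt "-0.01 0 0.012 0 0 0" --pt "-0.025 0 0.025 0 0 0" --pt "-0.04 0 0.025 0 0 0" --pt "-0.055 0 0.025 0 0 0" --pt "-0.065 0 0.025 0 0 0"

```text
time_s: 3.7
eef_pos: [0.5473, 0.0788, 0.1136]
tcp_rot: [180.0, 0.0, -1.9]
force: [0.2, -0.6, -0.0]
finger_gap: 0.002
```

Call:
step_arm --pt "-0.01 0 0 0 0 0" --pt "-0.02 0 0 0 0 0" --pt "-0.03 0 0 0 0 0" --pt "-0.04 0 0 0 0 0" --pt "-0.05 0 0 0 0 0"

```text
time_s: 4.12
eef_pos: [0.5329, 0.0793, 0.1136]
tcp_rot: [-180.0, -0.0, -1.9]
force: [1.9, -0.5, 0.5]
finger_gap: 0.002
```

Run:
```python
from h import *
need([.563,.08,.12])
im=snap('scene','scene4.png'); cv2.imwrite('pics/s4zz.png',cv2.resize(im[110:210,220:320],None,fx=6,fy=6,interpolation=cv2.INTER_CUBIC))
```

```text
t 4.12 box-frame tcp mm [ 40.9  41.1 113.6] rot [-1.7999e+02 -2.0000e-02 -1.8900e+00] F [ 1.9 -0.5  0.5] gap 0.002
row [ 0.1   -0.006 -0.021] [-0.    -0.001 -0.003]
```

View pics/s4zz.png

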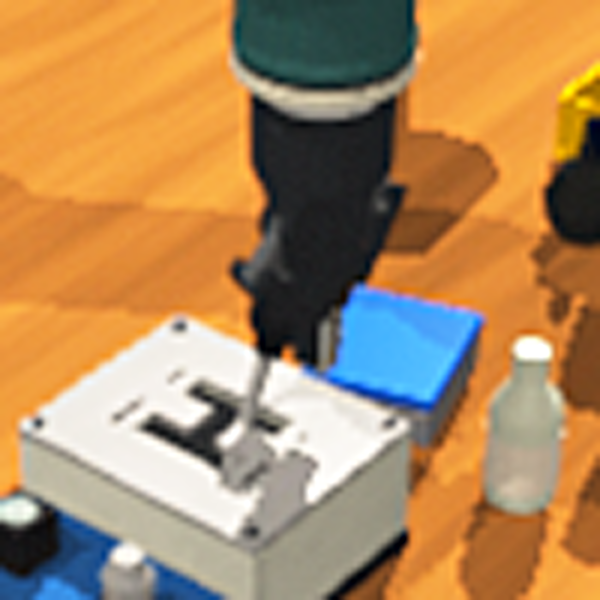

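A 1.9 N reaction shows contact, and the stick has started to swing back in the image. I'll push the rest in small steps.

Call:
step_arm --pt "-0.01 0 0 0 0 0" --pt "-0.02 0 0 0 0 0" --pt "-0.03 0 0 0 0 0" --pt "-0.037 0 0 0 0 0" --pt "-0.037 0 0 0 0 0"

```text
time_s: 4.58
eef_pos: [0.5214, 0.0797, 0.1135]
tcp_rot: [180.0, 0.0, -1.9]
force: [0.3, 0.2, -0.2]
finger_gap: 0.001
```

Run:
```python
from h import *
need([.563,.08,.12])
im=snap('scene','scene5.png'); cv2.imwrite('pics/s5zz.png',cv2.resize(im[110:210,220:320],None,fx=6,fy=6,interpolation=cv2.INTER_CUBIC))
im=snap('wrist','wrist5.png')
for f in(.1,.05,0,-.05): # stick at plate top
    a=-.34; X=lambda L:bw(L*np.sin(f),-L*np.sin(a)*np.cos(f),.025+L*np.cos(a)*np.cos(f))
    print(f,[((proj('scene',X(L))-[220,110])*6).round(0).tolist() for L in(.068,.1,.125)])
```

```text
t 4.58 box-frame tcp mm [ 29.4  41.1 113.5] rot [ 1.80e+02  2.00e-02 -1.88e+00] F [ 0.3  0.2 -0.2] gap 0.001
row [ 0.139 -0.006 -0.022] [ 0.     0.001 -0.003]
0.1 [[245.0, 408.0], [261.0, 358.0], [274.0, 318.0]]
0.05 [[240.0, 405.0], [254.0, 354.0], [266.0, 314.0]]
0 [[235.0, 403.0], [247.0, 351.0], [257.0, 309.0]]
-0.05 [[231.0, 401.0], [241.0, 348.0], [248.0, 306.0]]
```

View pics/s5zz.png

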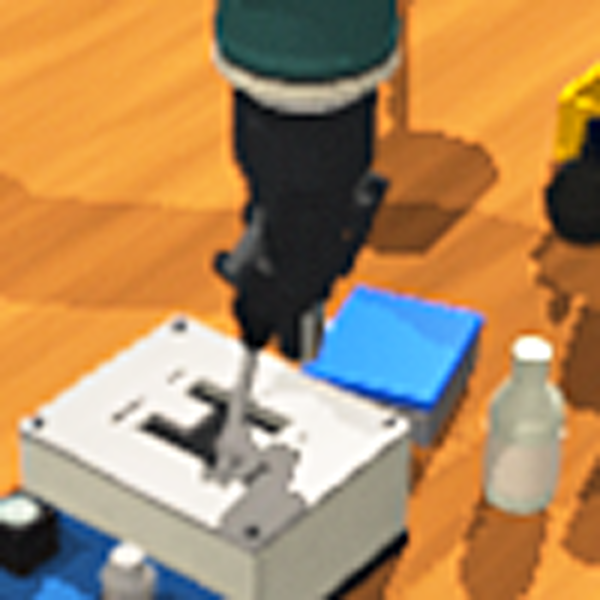

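View pics/wrist5.png

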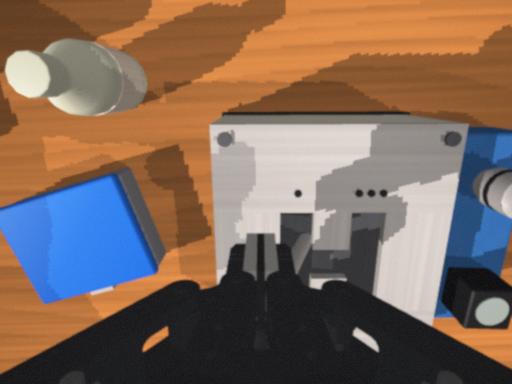

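At f=0 the model puts the stick at (235,403) on the plate and (247,351) higher up. The picture shows about (235,405) and (248,352), so the lever is in the crossing. Now I'll go around to the knob's left side.

Call:
step_arm --pt "0.035 0 0 0 0 0" --pt "0.07 0 0 0 0 0" --pt "0.07 -0.07 0 0 0 0" --pt "0.07 -0.14 0 0 0 0" --pt "0.07 -0.19 0 0 0 0"

```text
time_s: 5.1
eef_pos: [0.5453, 0.1374, 0.1134]
tcp_rot: [-180.0, 0.0, -1.9]
force: [-0.1, 0.4, 0.1]
finger_gap: 0.006
```

Call:
step_arm --pt "0 0 0 0 0 0" --pt "-0.05 0 0 0 0 0" --pt "-0.1 0 0 0 0 0" --pt "-0.14 0 0 0 0 0" --pt "-0.165 0 0 0 0 0"

```text
time_s: 5.52
eef_pos: [0.4946, 0.1372, 0.1133]
tcp_rot: [180.0, 0.0, -1.9]
force: [0.4, 0.5, -0.0]
finger_gap: -0.004
```

Run:
```python
from h import *
need(bw(0,.09,.113))
im=snap('scene','scene6.png'); cv2.imwrite('pics/s6zz.png',cv2.resize(im[110:210,220:320],None,fx=6,fy=6,interpolation=cv2.INTER_CUBIC))
im=snap('wrist','wrist6.png')
```

```text
t 5.52 box-frame tcp mm [  0.8  97.7 113.3] rot [ 1.7998e+02  4.0000e-02 -1.9000e+00] F [ 0.4  0.5 -0. ] gap -0.004
row [-0.003  0.026  0.001] [ 0.001  0.001 -0.003]
```

View pics/s6zz.png

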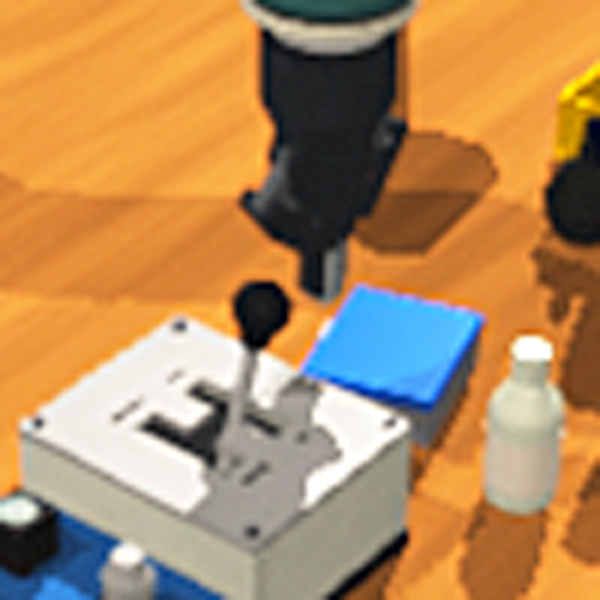

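View pics/wrist6.png

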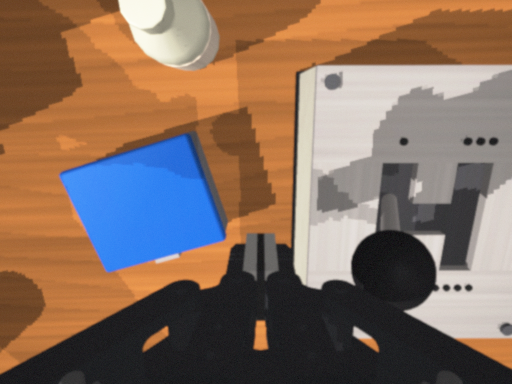

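The knob is free and at about (262,312) in the zoom, which gives f≈0.03. The fingers are to its left. Pushing right.

Call:
step_arm --pt "0 0.03 0 0 0 0" --pt "0 0.055 0 0 0 0" --pt "0 0.075 0 0 0 0" --pt "0 0.09 0 0 0 0" --pt "0 0.105 0 0 0 0"

```text
time_s: 6.03
eef_pos: [0.4946, 0.1055, 0.1136]
tcp_rot: [-180.0, -0.0, -1.9]
force: [-0.0, 2.0, 2.1]
finger_gap: 0.001
```

Call:
step_arm --pt "0 0.015 0 0 0 0" --pt "0 0.03 0 0 0 0" --pt "0 0.045 0 0 0 0" --pt "0 0.06 0 0 0 0" --pt "0 0.075 0 0 0 0"

```text
time_s: 6.45
eef_pos: [0.4934, 0.0832, 0.1135]
tcp_rot: [-180.0, 0.0, -1.9]
force: [0.4, 1.0, 1.4]
finger_gap: 0.001
```

Run:
```python
from h import *
need(bw(0,-.01,.113))
im=snap('scene','scene7.png'); cv2.imwrite('pics/s7zz.png',cv2.resize(im[110:210,220:320],None,fx=6,fy=6,interpolation=cv2.INTER_CUBIC))
im=snap('wrist','wrist7.png')
```

```text
t 6.45 box-frame tcp mm [  1.3  43.7 113.5] rot [-180.      0.     -1.88] F [0.4 1.  1.4] gap 0.001
row [-0.004  0.179  0.002] [-0.     0.    -0.003]
```

View pics/s7zz.png

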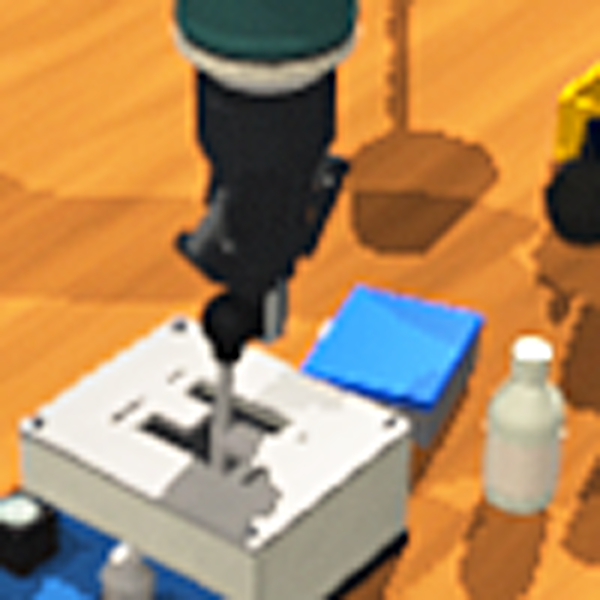

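View pics/wrist7.png

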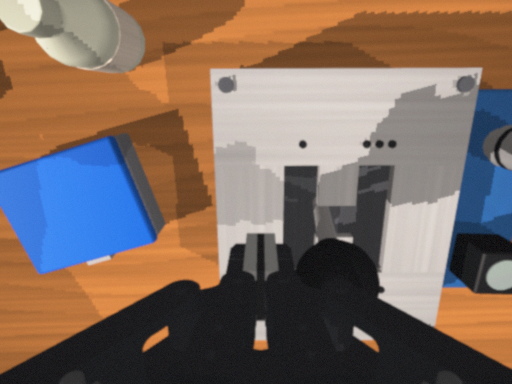

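Run:
```python
from h import *
p=robot.observe()['eef_pos']; print(p)
for z in(.11,.12,.13,.14): print(z,proj('scene',[p[0]+.01,p[1]-.007,z]))
for y in (.02,.016,.012): 
    a=-np.arcsin(y/.125)
    print(y,proj('scene',bw(.003,y,.025+.125*np.cos(a))))
print(220+232/6,110+325/6)
```

```text
[0.49345556 0.08264952 0.11347923]
0.11 [264.52009729 171.53562038]
0.12 [264.54351167 169.11326239]
0.13 [264.56713867 166.66890729]
0.14 [264.59098121 164.20225409]
0.02 [259.43426962 163.39216625]
0.016 [258.66572468 163.78476176]
0.012 [257.89410491 164.21188746]
258.6666666666667 164.16666666666666
```

The tip is at about z 0.130, 15–20 mm below the knob's centre, with the knob at y≈+16 mm as the model expects. I'll continue right.

Call:
step_arm --pt "0 0.018 0 0 0 0" --pt "0 0.036 0 0 0 0" --pt "0 0.054 0 0 0 0" --pt "0 0.072 0 0 0 0" --pt "0 0.09 0 0 0 0"

```text
time_s: 6.97
eef_pos: [0.4927, 0.0563, 0.1137]
tcp_rot: [-180.0, -0.0, -1.9]
force: [0.9, 1.3, 1.0]
finger_gap: 0.0
```

Call:
step_arm --pt "0 0.018 0 0 0 0" --pt "0 0.036 0 0 0 0" --pt "0 0.054 0 0 0 0" --pt "0 0.07 0 0 0 0" --pt "0 0.08 0 0 0 0"

```text
time_s: 7.38
eef_pos: [0.4915, 0.0318, 0.1133]
tcp_rot: [180.0, 0.0, -1.9]
force: [0.2, 1.0, -1.0]
finger_gap: -0.003
```

Run:
```python
from h import *
need(bw(0,-.012,.113))
im=snap('scene','scene8.png'); cv2.imwrite('pics/s8zz.png',cv2.resize(im[110:210,200:300],None,fx=6,fy=6,interpolation=cv2.INTER_CUBIC))
im=snap('wrist','wrist8.png')
for f in(.05,0,-.05):
  for a in(.3,.34): # stick at plate top
    X=lambda L:bw(L*np.sin(f),-L*np.sin(a)*np.cos(f),.025+L*np.cos(a)*np.cos(f))
    print(f,a,[((proj('scene',X(L))-[200,110])*6).round(0).tolist() for L in(.068,.1,.125)])
```

```text
t 7.38 box-frame tcp mm [  1.1  -7.6 113.3] rot [ 1.7999e+02  3.0000e-02 -1.9200e+00] F [ 0.2  1.  -1. ] gap -0.003
row [-0.004  0.015  0.001] [ 0.     0.001 -0.004]
0.05 0.3 [[311.0, 440.0], [302.0, 404.0], [294.0, 376.0]]
0.05 0.34 [[308.0, 443.0], [297.0, 409.0], [289.0, 382.0]]
0 0.3 [[307.0, 437.0], [295.0, 401.0], [285.0, 371.0]]
0 0.34 [[304.0, 441.0], [290.0, 406.0], [280.0, 378.0]]
-0.05 0.3 [[302.0, 435.0], [288.0, 397.0], [276.0, 367.0]]
-0.05 0.34 [[299.0, 438.0], [283.0, 403.0], [271.0, 374.0]]
```

View pics/s8zz.png

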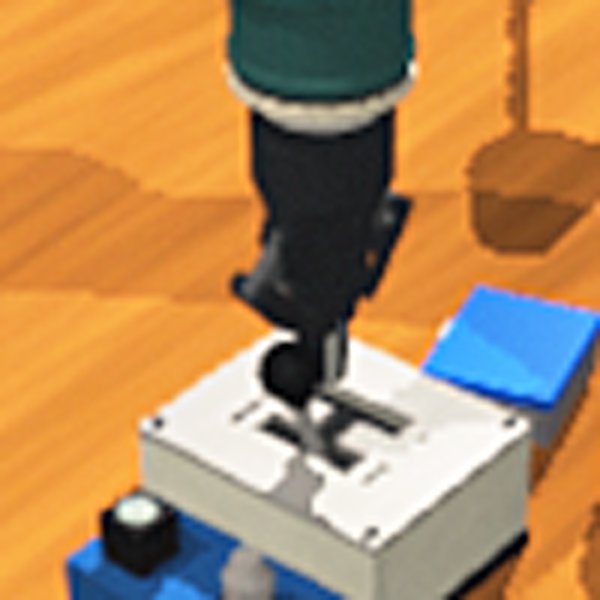

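View pics/wrist8.png

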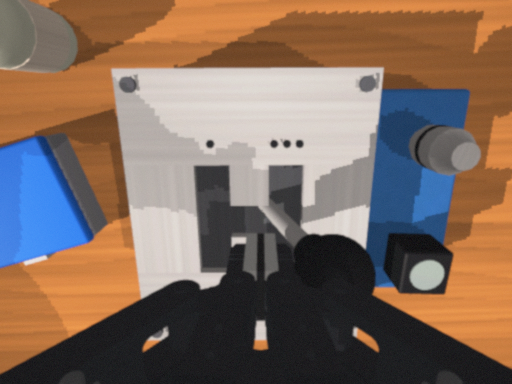

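The knob is at about (293,375) in the zoom, which is a≈0.30, f≈0.05. It needs about 5 mm more to the right. Then I'll back off left and go round behind it.

Call:
step_arm --pt "0 0.008 0 0 0 0" --pt "0 0.017 0 0 0 0" --pt "0 0.017 0 0 0 0" --pt "0 -0.02 0 0 0 0" --pt "0 -0.06 0 0 0 0"

```text
time_s: 7.9
eef_pos: [0.4924, 0.0509, 0.1135]
tcp_rot: [180.0, -0.0, -2.0]
force: [-0.5, 0.0, -0.2]
finger_gap: 0.0
```

Call:
step_arm --pt "0 0 0 0 0 0" --pt "-0.05 0 0 0 0 0" --pt "-0.1 0 0 0 0 0" --pt "-0.15 0 0 0 0 0" --pt "-0.19 0 0 0 0 0"

```text
time_s: 8.32
eef_pos: [0.4343, 0.0528, 0.1134]
tcp_rot: [180.0, 0.0, -1.9]
force: [0.5, 0.3, 0.5]
finger_gap: 0.002
```

Call:
step_arm --pt "0 0 0 0 0 0" --pt "0 0.05 0 0 0 0" --pt "0 0.1 0 0 0 0" --pt "0 0.14 0 0 0 0" --pt "0 0.165 0 0 0 0"

```text
time_s: 8.73
eef_pos: [0.4342, 0.002, 0.1136]
tcp_rot: [180.0, -0.0, -1.9]
force: [-0.1, 0.0, 0.1]
finger_gap: 0.003
```

Run:
```python
from h import *
need(bw(-.056,-.04,.110))
im=snap('scene','scene9.png'); cv2.imwrite('pics/s9zz.png',cv2.resize(im[110:210,200:300],None,fx=6,fy=6,interpolation=cv2.INTER_CUBIC))
im=snap('wrist','wrist9.png')
```

```text
t 8.73 box-frame tcp mm [-55.3 -39.3 113.6] rot [ 1.7999e+02 -1.0000e-02 -1.9300e+00] F [-0.1  0.   0.1] gap 0.003
row [-0.002  0.002  0.012] [ 0.    -0.    -0.004]
```

View pics/s9zz.png

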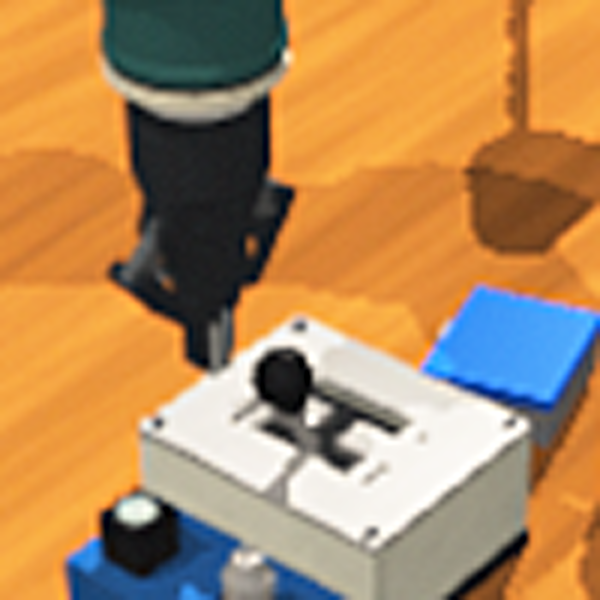

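View pics/wrist9.png

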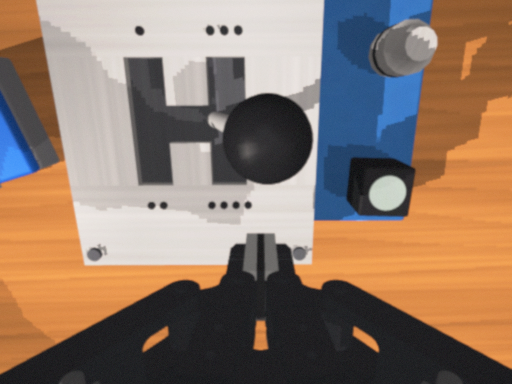

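Run:
```python
from h import *
p=robot.observe()['eef_pos']
for z in(.09,.11,.12,.13,.14): print(z,((proj('scene',[p[0]+.01,p[1]-.007,z])-[200,110])*6).round(0),proj('wrist',[p[0]+.01,p[1]+.007,z]).round(0),proj('wrist',[p[0]+.01,p[1]-.007,z]).round(0))
```

```text
0.09 [215. 428.] [245. 210.] [270. 209.]
0.11 [214. 399.] [244. 223.] [271. 223.]
0.12 [213. 384.] [243. 232.] [272. 231.]
0.13 [212. 370.] [241. 241.] [272. 240.]
0.14 [212. 355.] [240. 251.] [273. 250.]
```

Scene puts the tip at 0.130 and wrist at 0.123, so lowering 8 mm still leaves about 30 mm above the plate. Then I'll push forward.

Call:
step_arm --pt "0 0 0.008 0 0 0" --pt "0 0 0.016 0 0 0" --pt "0 0 0.025 0 0 0" --pt "0.025 0 0.025 0 0 0" --pt "0.05 0 0.025 0 0 0"

```text
time_s: 9.25
eef_pos: [0.4493, 0.0028, 0.1059]
tcp_rot: [-180.0, 0.0, -1.9]
force: [-0.0, 0.9, -0.5]
finger_gap: -0.003
```

Call:
step_arm --pt "0.02 0 0 0 0 0" --pt "0.035 0 0 0 0 0" --pt "0.05 0 0 0 0 0" --pt "0.065 0 0 0 0 0" --pt "0.08 0 0 0 0 0"

```text
time_s: 9.67
eef_pos: [0.4731, 0.0017, 0.106]
tcp_rot: [-180.0, 0.0, -1.9]
force: [0.3, -0.2, 1.2]
finger_gap: 0.0
```

Run:
```python
from h import *
need(bw(.019,-.04,.106))
im=snap('scene','scene10.png'); cv2.imwrite('pics/s10zz.png',cv2.resize(im[110:210,200:300],None,fx=6,fy=6,interpolation=cv2.INTER_CUBIC))
```

```text
t 9.67 box-frame tcp mm [-16.5 -38.4 106. ] rot [-1.8e+02  2.0e-02 -1.9e+00] F [ 0.3 -0.2  1.2] gap 0.0
row [ 0.118  0.005 -0.   ] [-0.     0.001 -0.003]
```

View pics/s10zz.png

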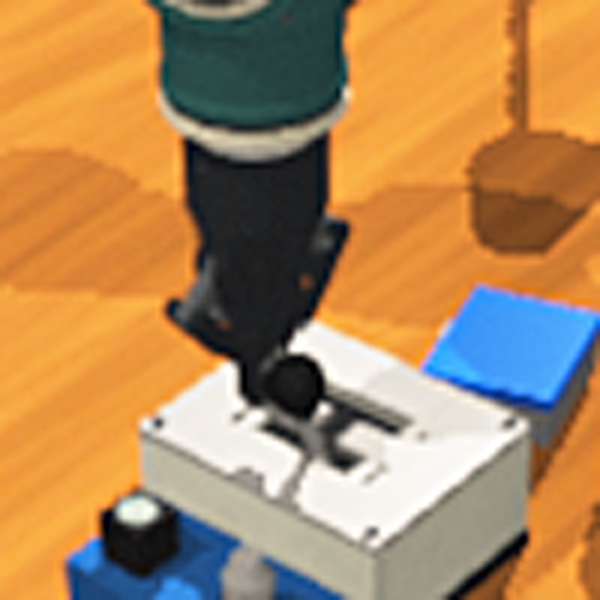

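The knob is moving forward, now at about (297,385). Continuing.

Call:
step_arm --pt "0.015 0 0 0 0 0" --pt "0.03 0 0 0 0 0" --pt "0.045 0 0 0 0 0" --pt "0.06 0 0 0 0 0" --pt "0.075 0 0 0 0 0"

```text
time_s: 10.13
eef_pos: [0.4956, 0.001, 0.1059]
tcp_rot: [-180.0, 0.0, -1.9]
force: [-1.1, -0.1, -1.5]
finger_gap: 0.0
```

Call:
step_arm --pt "0.008 0 0 0 0 0" --pt "0.016 0 0 0 0 0" --pt "0.024 0 0 0 0 0" --pt "0.032 0 0 0 0 0"

```text
time_s: 10.47
eef_pos: [0.5049, 0.0007, 0.1059]
tcp_rot: [-180.0, 0.0, -1.9]
force: [-1.8, -0.2, -0.7]
finger_gap: 0.0
```

Run:
```python
from h import *
need(bw(.019,-.04,.106))
im=snap('scene','scene11.png'); cv2.imwrite('pics/s11zz.png',cv2.resize(im[110:210,200:300],None,fx=6,fy=6,interpolation=cv2.INTER_CUBIC))
for f in(.2,.25,.3,.34,.38):
    a=.34;L=.125; print(f,((proj('scene',bw(L*np.sin(f),-L*np.sin(a)*np.cos(f),.025+L*np.cos(a)*np.cos(f)))-[200,110])*6).round(0))
```

```text
t 10.47 box-frame tcp mm [ 15.5 -38.4 105.9] rot [-1.80e+02  1.00e-02 -1.89e+00] F [-1.8 -0.2 -0.7] gap 0.0
row [ 0.012  0.005 -0.   ] [-0.     0.    -0.003]
0.2 [316. 398.]
0.25 [326. 404.]
0.3 [335. 410.]
0.34 [343. 415.]
0.38 [350. 421.]
```

View pics/s11zz.png

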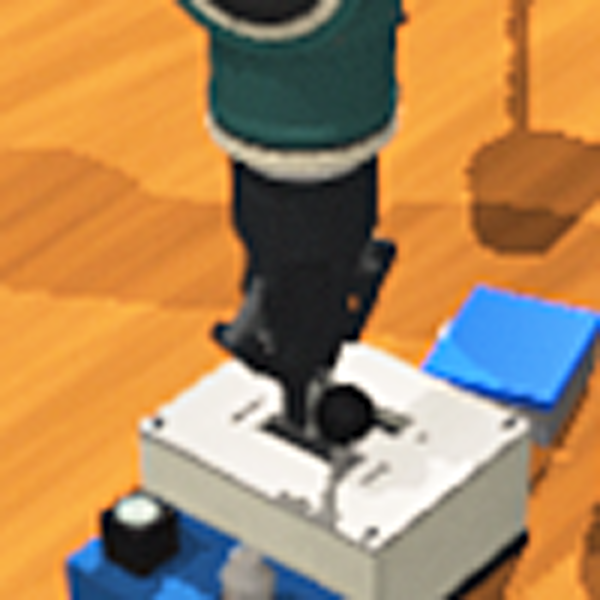

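The knob is at about (345,413), so f≈0.34. I'll make millimetre steps until the stop shows in the force.

Call:
step_arm --pt "0.004 0 0 0 0 0" --pt "0.008 0 0 0 0 0" --pt "0.008 0 0 0 0 0"

```text
time_s: 10.77
eef_pos: [0.5074, 0.0006, 0.106]
tcp_rot: [-180.0, -0.0, -1.9]
force: [-1.4, 0.6, -0.5]
finger_gap: -0.0
```

Call:
step_arm --pt "0.003 0 0 0 0 0" --pt "0.006 0 0 0 0 0" --pt "0.006 0 0 0 0 0"

```text
time_s: 11.02
eef_pos: [0.5092, 0.0005, 0.106]
tcp_rot: [-180.0, -0.0, -1.9]
force: [-1.4, 1.0, -0.5]
finger_gap: 0.001
```

Call:
step_arm --pt "0.003 0 0 0 0 0" --pt "0.005 0 0 0 0 0" --pt "0.005 0 0 0 0 0"

```text
time_s: 11.27
eef_pos: [0.5106, 0.0005, 0.106]
tcp_rot: [-180.0, -0.0, -1.9]
force: [-0.9, 2.0, -1.4]
finger_gap: -0.0
```

Call:
step_arm --pt "0.003 0 0 0 0 0" --pt "0.005 0 0 0 0 0" --pt "0.005 0 0 0 0 0"

```text
time_s: 11.52
eef_pos: [0.5118, 0.0004, 0.1058]
tcp_rot: [-180.0, 0.0, -1.9]
force: [-3.9, -0.5, -1.8]
finger_gap: -0.002
```

Run:
```python
from h import *
need(bw(.019,-.04,.106))
im=snap('scene','scene12.png'); cv2.imwrite('pics/s12zz.png',cv2.resize(im[110:210,200:300],None,fx=6,fy=6,interpolation=cv2.INTER_CUBIC))
snap('wrist','wrist12.png')
```

```text
t 11.52 box-frame tcp mm [ 22.3 -38.4 105.8] rot [-1.80e+02  4.00e-02 -1.89e+00] F [-3.9 -0.5 -1.8] gap -0.002
row [-0.011  0.005 -0.001] [-0.     0.001 -0.003]
```

View pics/s12zz.png

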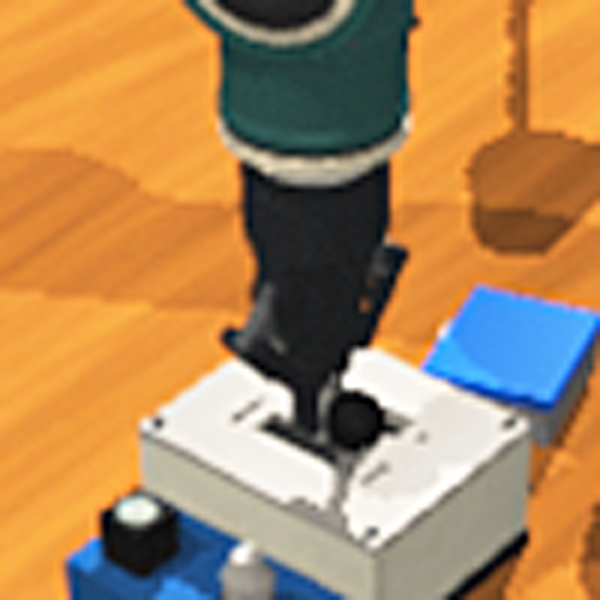

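View pics/wrist12.png

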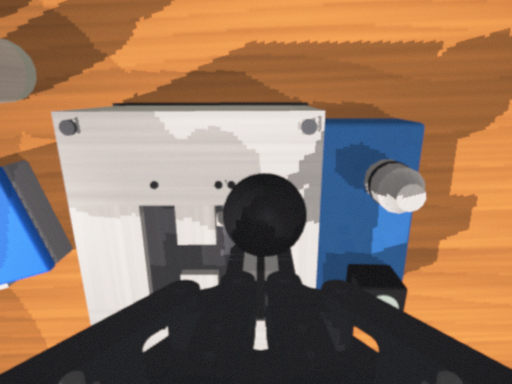

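The force is rising to 3.9 N, and the knob at about (354,420) matches the f=0.38 prediction of (350,421). One or two more tiny steps should confirm the stop.

Call:
step_arm --pt "0.002 0 0 0 0 0" --pt "0.004 0 0 0 0 0" --pt "0.004 0 0 0 0 0"

```text
time_s: 11.87
eef_pos: [0.5126, 0.0005, 0.1056]
tcp_rot: [-180.0, 0.1, -1.9]
force: [-6.7, 1.2, -2.6]
finger_gap: 0.002
```

Call:
step_arm --pt "0.002 0 0 0 0 0" --pt "0.004 0 0 0 0 0" --pt "0.004 0 0 0 0 0"

```text
time_s: 12.12
eef_pos: [0.5134, 0.0005, 0.1055]
tcp_rot: [-180.0, 0.1, -1.9]
force: [-8.5, 1.7, -2.0]
finger_gap: -0.006
```

The force climbs with almost no travel, so the lever is at its stop. I'll back off, lift clear, and move away to look.

Call:
step_arm --pt "-0.02 0 0 0 0 0" --pt "-0.05 0 0 0 0 0" --pt "-0.1 0 0 0 0 0" --pt "-0.15 0 0 0 0 0" --pt "-0.2 0 0 0 0 0"

```text
time_s: 12.53
eef_pos: [0.4538, 0.0023, 0.1062]
tcp_rot: [180.0, -0.1, -1.9]
force: [-1.3, -0.0, -0.6]
finger_gap: 0.003
```

Call:
step_arm --pt "0 0 -0.07 0 0 0" --pt "0 0 -0.17 0 0 0" --pt "0 0 -0.27 0 0 0" --pt "0 0 -0.36 0 0 0" --pt "0 0 -0.4 0 0 0"

```text
time_s: 12.95
eef_pos: [0.4554, 0.0024, 0.2296]
tcp_rot: [180.0, -0.3, -1.9]
force: [-0.5, -0.1, 0.1]
finger_gap: 0.0
```

Call:
step_arm --pt "0 0.08 0 0 0 0" --pt "0 0.2 0 0 0 0" --pt "0 0.32 0 0 0 0" --pt "0 0.44 0 0 0 0" --pt "0 0.55 0 0 0 0"

```text
time_s: 13.37
eef_pos: [0.4485, -0.1648, 0.2265]
tcp_rot: [179.9, -0.1, -1.9]
force: [0.7, -0.4, 0.1]
finger_gap: 0.002
```

Call:
step_arm --pt "0 0.1 0 0 0 0" --pt "0 0.2 0 0 0 0" --pt "0 0.3 0 0 0 0" --pt "0 0.36 0 0 0 0" --pt "0 0.4 0 0 0 0"

```text
time_s: 13.78
eef_pos: [0.4444, -0.2848, 0.2261]
tcp_rot: [180.0, -0.0, -2.0]
force: [-0.6, 0.2, 0.5]
finger_gap: -0.001
```

Run:
```python
from h import *
need(bw(0,-.3,.2))
a=snap('scene','scene13.png'); b=snap('top','top13.png')
cv2.imwrite('pics/fin.png',np.hstack([cv2.resize(a[140:240,200:330],(520,400),interpolation=cv2.INTER_CUBIC)[:,:],cv2.resize(b[145:235,165:295],(578,400),interpolation=cv2.INTER_CUBIC)])[:, :1098])
cv2.imwrite('pics/fin.png',cv2.resize(cv2.imread('pics/fin.png'),(796,290)))
for n,i,j in(('scene',a,'scene0.png'),('top',b,'top0.png')):
    cv2.imwrite('pics/z_%s.png'%n,cv2.resize(i[140:240,165:295],None,fx=6,fy=6,interpolation=cv2.INTER_CUBIC) if n=='top' else cv2.resize(i[140:240,200:330],None,fx=6,fy=6,interpolation=cv2.INTER_CUBIC))
    print(n,proj(n,bw(.046,-.039,.134)))
```

```text
t 13.78 box-frame tcp mm [ -36.1 -325.6  226.1] rot [ 1.7995e+02 -4.0000e-02 -2.0300e+00] F [-0.6  0.2  0.5] gap -0.001
row [ 0.12  -0.086  0.087] [ 0.002 -0.001 -0.008]
scene [258.19964453 180.21221173]
top [251.27777053 179.82254825]
```

View pics/z_scene.png

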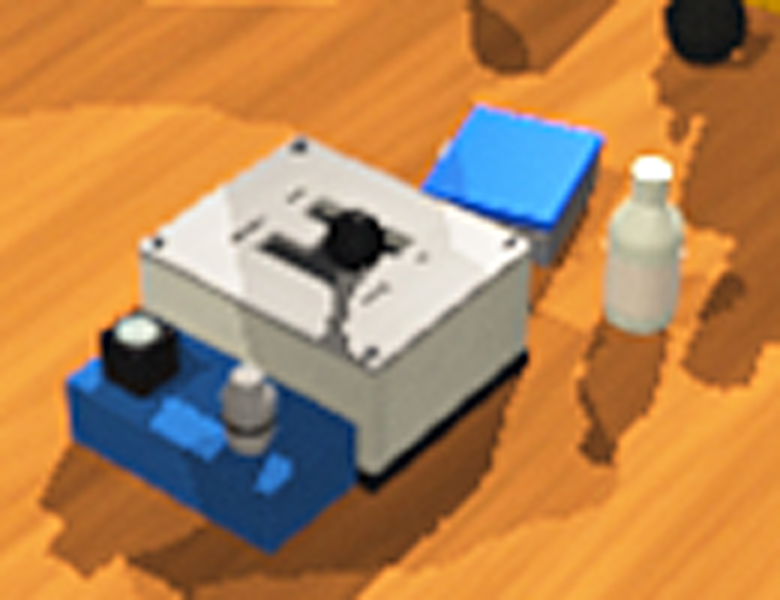

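View pics/z_top.png

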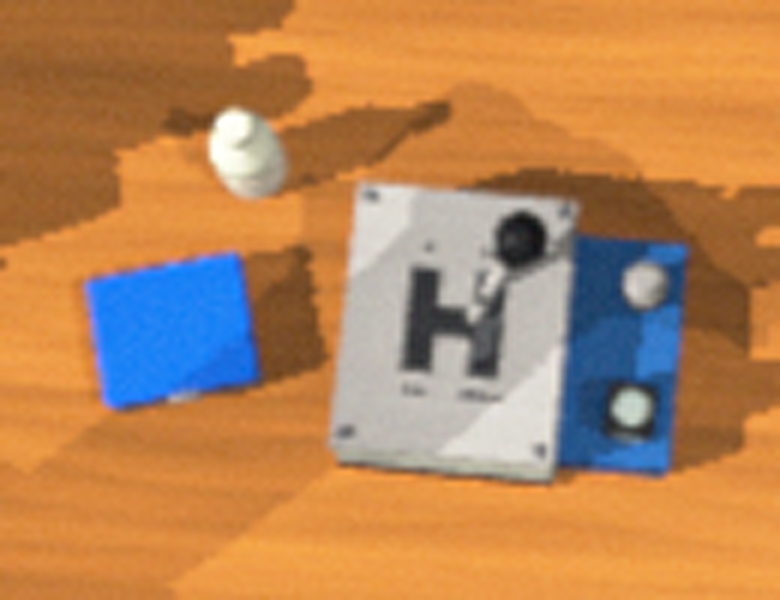

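The knob is at (251.7,179.6) in top against a predicted (251.3,179.8), and at (259.1,180) in scene against (258.2,180.2). The bottle, slide box, objective and cube are at the same pixels as at the start. I'll let the arm settle, then hand in.

Call:
step_arm --pt "0 0 0 0 0 0" --pt "0 0 0 0 0 0" --pt "0 0 0 0 0 0"

```text
time_s: 14.13
eef_pos: [0.4454, -0.2813, 0.2261]
tcp_rot: [-180.0, -0.0, -1.8]
force: [1.3, -0.0, 0.3]
finger_gap: -0.002
```

```bash
python3 -c "
from h import *
need(bw(0,-.3,.2)); print(ticket.sign_off())"
```

```text
t 14.13 box-frame tcp mm [ -35.2 -322.1  226.1] rot [-1.80e+02 -2.00e-02 -1.79e+00] F [ 1.3 -0.   0.3] gap -0.002
row [ 0.117 -0.074  0.087] [-0.    -0.001  0.   ]
the job is handed in; nothing more can be done
None
```

The lever is home in the third slot, and I handed the job in at 14.1 s. With the fingers shut, I pushed the knob back to the crossing, then right, then forward to its stop. I then backed off, lifted, and moved the arm about 0.28 m to the side.

**Lever position:** the knob appears within about 1 px of the predicted slot3_end point in both the top and scene views. At the stop the force rose from about 2 N to 8.5 N with almost no further travel.

**Loose things:** the bottle, slide box, objective and filter cube show at the same pixels as before. I did not compare the blower, dish and screwdriver in detail, but the arm never came near them at a height where it could touch them.

**Disagreement:** the cameras put the closed fingertips about 13 mm behind the TCP, not the stated 22 mm ahead. I worked from the camera measurement and met no unexpected contact. The box's sideways position also differed by a few millimetres between views, which made no difference to the result.

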